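Lock the trap canister under the gas purifier head

ROBOT

A 6-joint arm with a two-finger parallel gripper is mounted at the origin on the work surface. World frame = base frame: x ahead of the robot, y to its left, z up, the work surface at z = 0. Lengths are in m, angles in degrees, forces in N, time in s.
With the tool pointing down it reaches from about 0.3 to 0.75 m from the base axis. Payload 8.5 kg.
Tool frame: the origin (TCP) lies at the very end of the fingers, on their centre line; the grasp point (between the pads) lies 19 mm behind it; x points along the fingers, y is the direction in which the jaws open and shut, and the axes are right-handed (so a half turn about x gives the same grasp; the last joint's range is limited). The gripper opens to 85 mm and grips with 20 to 120 N. Pads are 22 mm wide; open, the fingers measure 114 mm over their backs; the gripper's body (76 mm by 85 mm) begins 54 mm behind the grasp point. The pads swing forward as they close: fully open they stand 13 mm farther back than shut.
Start: joints at [51.893, 21.807, 74.336, -0, 83.858, -12.336], TCP at [0.239, 0.495, 0.231] pointing down, gripper open.
Joint ranges: [-178.18, 178.18], [-50.72, 133.34], [12.68, 142.11], [-81.47, 261.47], [9.98, 163.14], [-165.26, 165.26]. Speed limits (degrees/s): [136.94, 136.94, 180, 180, 180, 180].

INTERFACE

Orientations are given as a 3x3 rotation matrix whose columns are the frame's x, y, z axes.
In Python, from rig import sensors, cams, env gives the robot as it stands.
- The arm moves only by the shell command python3 -m crank 'ROWS' [FORCE]. ROWS is a JSON object of lists of equal length, an entry for each row: "hand": the closure in counts, from 0 (fully open) to 255 (shut); "translation": the shift along the tool's x, y, z in m, a list of three; "dr": the turn, a rotation vector about the tool's x, y, z in rad, a list of three. A call has 1 to 5 rows; each row is the pose to reach, as a shift and turn from the pose commanded when the call began, along the tool's axes at that moment; what a row does not reach only later rows make up. A row lasts 1/10 s, in which the tool goes at most 50 mm and 8.59 degrees, less where a joint would pass 70% of its speed; a pose out of reach is approached as far as the arm can. A call with a gripper value outside its range is refused whole. The fingers move at their own pace and stop on an object; FORCE is the grip in N (left out, the last holds). Time passes only in rows, so rows that repeat a pose let the fingers close. It gives the time, the measured TCP pose, the force and the opening at its end, in the units of the state.
- sensors.observe(): the state, without advancing time (a new reading comes with each control period).
- cams.get_image(name): name is "scene" or "top"; returns (picture, depth): 384x512x3 uint8, blue, green, red; 384x512 float32, m along the optical axis (not along the pixel's ray), 0 where there is no reading.
- cams.calibration(name): a dict with "vertical_fov" (degrees; the focal length in pixels is half the picture's height over the tangent of half this angle, whatever the lens; pixels are square), "cx", "cy" (the principal point, pixels), "extrinsics" (4x4, takes a point from camera to world coordinates). Camera axes: x right, y down, z forward; pixel columns grow to the right and rows downward; lengths in m; the calibration is good to about 2 mm. A picture is of the moment at which its call begins. calibration takes no time and is no camera call.
- env.close_job(): hands the job in, once; it reports no verdict.
The state is a dict: "time_s": time; "q": joint angles; "qvel": joint speeds; "joint_efforts": joint torques, N m; "position": TCP position; "tool_rot": TCP orientation; "ft_force": force on the tool from outside, world axes, zero at the start; "wrist_torque": the same for the moment, N m; "grip_width": finger opening in m.
Only numpy, scipy, OpenCV 4.12 (cv2) and the standard library are available. Lean on these libraries where they do the work, as an engineer would, in place of code of your own. Each camera call takes 0.05 s, during which the arm holds its last target. There are 200 camera calls.

TASK

Take the aluminium trap canister by the black grip on its handle and bring it under the white purifier head on the stand. Pressing up only gently (under 25 N), turn it to feel for the hidden slots until its lugs slip in, push it up against the spring, twist it anticlockwise (seen from above) to the stop, and let it settle down into its lock so that it hangs there by itself. Do not force it, and leave the other things on the bench where they are.

Things in the scene. Friction and masses are not known exactly. Their poses are not given: they have to be found in the camera images.
- canister: Loose round aluminium canister standing upright, about 0.3 kg, centre of mass on its axis. Origin: centre of its underside, z up. Sizes in mm: body radius 31; flat shoulder at height 70; steel neck radius 25 above it, tapering from 88 to a flat nose of radius 16 at 97. A C-shaped 9 mm bar handle leaves the body on its -y side, rises 66 from the axis and returns over the top.
- grip (a point): Centre of the canister's black grip block, on the canister's axis at height 197: 20 mm wide in the canister's x, 40 long in y, from height 178 to 216. Pinch it across x from above, tips down to about 183. Below it the handle's bar runs from the axis to -y (underside at height 171); the C of the handle is open towards +y. Axes as the canister's.
- lugs (a point): On the canister's axis at mid height of its three lugs (84.5 mm). The lugs stick out of the neck to radius 33, are 10 mm wide and 5 high (height 82 to 87), at 90, 210 and 330 degrees from the canister's x axis. Axes as the canister's. Turning freely in the head takes under 0.15 N m; 0.25 N m means the stop is felt.
- filter_head: Fixed purifier stand; place and yaw vary. Origin: on the bench, below the head's axis; z up. Sizes in mm: base plate 12 high, reaching 75 in +x and -x, 70 in -y, 180 in +y; column 50 square, axis 145 away in +y, 197 high, with an arm to the round white head of radius 46, from height 150 to 193. Bring the canister in from -y: the handle's bar passes over the head, its leg on the -y side.
- socket (a point): Centre of the head's underside, 150 mm above the stand's origin, axes as the stand's. Bore radius 27 with three hidden slots: the lugs fit when canister yaw minus stand yaw has a value between -0.8 and 0 rad, new each time, play 0.07 either way. Beside the slots the lugs stop with the canister's origin 63 above the stand's; in the slots it rises to 80, where the shoulder meets the head.
- plunger_face (a point): Face of the spring plunger inside the head at rest, 162 mm above the stand's origin; yields upward, 3 N, then 5 N at 10 mm. With canister origin 77 to 79.5 mm above the stand's, it turns anticlockwise seen from above (yaw growing) about 0.85 rad from the slots to a solid stop; let down there it drops into notches and hangs at 71 (locked). On the ledge before the notches it rests at 76: not locked.
- reagent_bottle: Amber bottle with blue cap and yellow label, radius 38, 170 high, origin under its centre. Bystander.
- beaker: Empty glass beaker, radius 34, 85 high, origin under its centre. Bystander.
- vial_rack: White tray of small vials, 90 x 160 x 49 high, origin under its centre. Bystander.
- jar: Clear jar with white lid, radius 30, 75 high, origin under its centre. Bystander.
Not all that is in view belongs to the job. Leave any green look-alike of the canister alone.

How it is judged (in metres and radians):
On the way, in this order (a step that is already met when the one before it is completed fails the run):
1. the canister is lifted off the bench (height (world z) of canister above 0.02 m), for 0.1 s.
2. the canister is under the head with its lugs pushed up through the slots, above the ledges (z of canister in the frame of filter_head above 0.0745 m and horizontal distance between canister and filter_head below 0.005 m), for 0.1 s.
At the end, for the whole second after the job is handed in: The canister hangs by itself under the head, its lugs settled in the lock notches: its origin 68.5 to 73.5 mm above the stand's origin, within 4 mm of the head's axis, within 0.08 rad of upright, at rest (z of canister in the frame of filter_head between 0.0685 and 0.0735 m and horizontal distance between canister and filter_head below 0.004 m and angle between canister's own z axis and vertical below 0.08 rad and linear speed of canister below 0.01 m/s and angular speed of canister below 0.1 rad/s); the robot touches nothing.
It fails at once if the canister is forced: more than 60 N of contact between canister and purifier stand (the snap as it drops into its lock, between 67 and 74.5 mm above the stand's origin, is not counted) (contact force between canister and filter_head above 60 N and (z of canister in the frame of filter_head below 0.067 m or z of canister in the frame of filter_head above 0.0745 m)).
It fails at once if a bystander (bottle, beaker, vial rack, jar) is moved by more than 20 mm (distance of any of reagent_bottle, beaker, vial_rack, jar from where it was at the start of the episode above 0.02 m).
It also fails if it takes over 72 s, if anything falls off the work surface, if the arm or the gripper's body presses on something with over 40 N, if the wrist force passes 120 N, or if a joint passes its speed limit or range.

## Working session

There is one attempt and no reset: what is moved stays moved. The work goes in short steps, Python scripts to look and compute and a shell command to move; the robot and the scene stay as the last step left them, time stands still between calls to the robot, and variables do not carry over. Pictures are saved under pics/ and viewed, about 8 in all and at most 12, crops included, and the job is handed in when it is done.

```bash
ls && mkdir -p pics && python3 - <<'E'
from rig import sensors, cams
import cv2, numpy as np
s=sensors.observe(); print(s)
for n in("scene","top"):
    im,d=cams.get_image(n); cv2.imwrite(f"pics/{n}0.png",im); np.save(f"pics/{n}0.npy",d)
    print(n,cams.calibration(n))
E
```

```text
pics
{'time_s': 0.0, 'q': array([ 5.18917888e+01,  2.18420356e+01,  7.43864131e+01, -1.64448318e-03,
        8.38574512e+01, -1.23361187e+01]), 'qvel': array([ 0.05749642,  0.10535174, -0.02523507,  0.03696756,  0.0108404 ,
        0.00172535]), 'joint_efforts': array([ 2.20973750e-03, -4.48451579e+01, -2.31275189e+01, -6.07091124e-05,
        4.68416591e-03, -7.49776092e-06]), 'position': array([0.23895764, 0.49504386, 0.23069221]), 'tool_rot': array([[-9.02796769e-04,  4.34789075e-01,  9.00531868e-01],
       [-1.19727949e-03,  9.00531120e-01, -4.34789914e-01],
       [-9.99998876e-01, -1.47071527e-03, -2.92432544e-04]]), 'ft_force': array([ 0.03529663, -0.58139287,  0.19227143]), 'wrist_torque': array([ 0.02887644, -0.01571034, -0.02174389]), 'grip_width': 0.08534251043512915}
scene {'vertical_fov': 54.948846428231796, 'cx': 256.34200496492366, 'cy': 185.43379854541033, 'extrinsics': array([[ 0.83239472,  0.36684494, -0.41538395,  1.02227954],
       [ 0.55373702, -0.52049344,  0.64997068, -0.82428491],
       [ 0.02223383, -0.77104563, -0.63639162,  0.84369024],
       [ 0.        ,  0.        ,  0.        ,  1.        ]])}
top {'vertical_fov': 54.908400145083284, 'cx': 260.53799195757983, 'cy': 191.44329799012033, 'extrinsics': array([[-0.00914322, -0.98642917,  0.16393258,  0.36118664],
       [-0.99982049,  0.0117389 ,  0.01487206, -0.11096236],
       [-0.01659462, -0.16376718, -0.98635943,  1.25234786],
       [ 0.        ,  0.        ,  0.        ,  1.        ]])}
```

View pics/scene0.png

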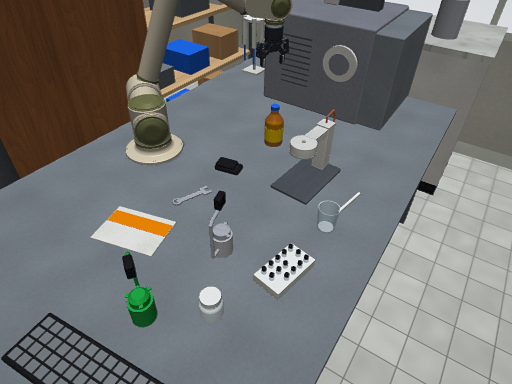

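View pics/top0.png

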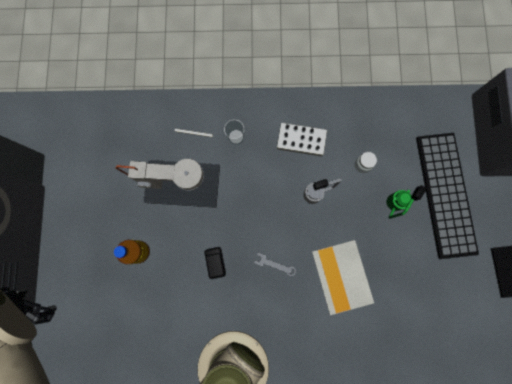

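The aluminium canister is at scene (222,238), with its black grip at (219,200); in top it is at (315,192), with the grip at (321,184). The green look-alike is at scene (142,300) and top (402,200). It is green rather than bare aluminium, so it is not the target. The stand's white head is at scene (304,147) and top (188,173), and its column lies towards top-left, which is world +y. I'll measure next and take one confirming crop.

```bash
cat > h.py <<'E'
import numpy as np, cv2
from rig import cams
def cal(n):
    c=cams.calibration(n); f=192/np.tan(np.radians(c["vertical_fov"]/2)); return f,c["cx"],c["cy"],c["extrinsics"]
def cloud(n,d):
    f,cx,cy,E=cal(n); v,u=np.indices(d.shape); P=np.stack([(u-cx)/f*d,(v-cy)/f*d,d],-1)
    return P@E[:3,:3].T+E[:3,3]
def ray(n,uv,z):
    f,cx,cy,E=cal(n); uv=np.atleast_2d(uv).astype(float)
    r=np.c_[(uv[:,0]-cx)/f,(uv[:,1]-cy)/f,np.ones(len(uv))]@E[:3,:3].T; t=(z-E[2,3])/r[:,2]
    return E[:3,3]+r*t[:,None]
def pix(n,p):
    f,cx,cy,E=cal(n); q=(np.atleast_2d(p)-E[:3,3])@E[:3,:3]; return np.c_[q[:,0]/q[:,2]*f+cx,q[:,1]/q[:,2]*f+cy]
E
python3 - <<'E'
from h import *
from scipy.optimize import least_squares
I={n:cv2.imread(f"pics/{n}0.png") for n in("scene","top")}; C={n:cloud(n,np.load(f"pics/{n}0.npy")) for n in I}
c0=C["top"][192,315]; h0=C["top"][173,188]; print("can",c0,"head",h0)
def sel(n,c,r,lo,hi):
    P=C[n]; return (np.hypot(P[...,0]-c[0],P[...,1]-c[1])<r)&(P[...,2]>lo)&(P[...,2]<hi)
for n in I:
    print("==",n)
    m=sel(n,c0,.09,.165,.225); P=C[n][m]; g=I[n].max(-1)[m]
    print("top pts",len(P), "dark",P[g<60].mean(0),np.sum(g<60))
    m=sel(n,c0,.09,.01,.067);P=C[n][m]; print("body",len(P),P.min(0),P.max(0))
    f=least_squares(lambda x:np.hypot(P[:,0]-x[0],P[:,1]-x[1])-.031,c0[:2],loss="soft_l1",f_scale=.002);print("bodyfit",f.x,f.cost)
    m=sel(n,h0,.07,.185,.2);P=C[n][m];print("head top z",np.median(P[:,2]))
# black grip mask & handle (rays)
for n,box in(("top",(300,165,350,210)),("scene",(195,180,245,265))):
    x0,y0,x1,y1=box; im=I[n][y0:y1,x0:x1]; k=(im.max(-1)<40).astype(np.uint8)
    _,l,s,ce=cv2.connectedComponentsWithStats(k); i=1+np.argmax(s[1:,4]); print(n,s[i],ce[i]+[x0,y0])
    cnt=cv2.findContours((l==i).astype(np.uint8),0,2)[0][0]+np.array([x0,y0]); print(cv2.minAreaRect(cnt), ray(n,ce[i]+[x0,y0],.205 if n=="top" else .197))
    cv2.imwrite(f"pics/{n}_crop.png",cv2.resize(im,None,fx=8,fy=8,interpolation=cv2.INTER_CUBIC) )
# head disc
im=I["top"];w=((im.min(-1)>150)).astype(np.uint8); 
cv2.imwrite("pics/st.png",cv2.resize(im[130:220,105:245],None,fx=5,fy=5,interpolation=cv2.INTER_CUBIC))
a=cv2.imread("pics/top_crop.png");b=cv2.imread("pics/scene_crop.png");a=cv2.resize(a,None,fx=.9,fy=.9);b=cv2.resize(b,None,fx=.85,fy=.85)
o=np.zeros((max(len(a),len(b)),a.shape[1]+b.shape[1],3),np.uint8);o[:len(a),:a.shape[1]]=a;o[:len(b),a.shape[1]:]=b;print(o.shape);cv2.imwrite("pics/crops.png",o[:600,:800])
E
```

```text
can [ 0.54962382 -0.26589793  0.09545683] head [0.59536236 0.11839936 0.19025573]
== scene
top pts 254 dark [ 0.56024967 -0.27735318  0.20499679] 172
body 274 [ 0.54973427 -0.33894223  0.01025208] [ 0.58720522 -0.25581151  0.06690823]
bodyfit [ 0.55448257 -0.27074243] 0.0021195687697267212
head top z 0.18759257329183188
== top
top pts 162 dark [ 0.55330945 -0.26611814  0.21397798] 107
body 81 [ 0.52419772 -0.33150604  0.01117891] [ 0.57434735 -0.2364109   0.06674973]
bodyfit [ 0.55542827 -0.27064076] 0.0008416663247250854
head top z 0.1894429921526053
top [14 15 14  9 84] [320.48809524 184.0952381 ]
((320.2499694824219, 184.24998474121094), (6.324554920196533, 13.597792625427246), 71.56504821777344) [[ 0.55461792 -0.26773282  0.205     ]]
scene [ 19  11  11  19 161] [219.1242236  200.11801242]
((219.0, 200.0), (18.0, 10.0), 90.0) [[ 0.5539527 -0.2701993  0.197    ]]
(578, 700, 3)
```

View pics/crops.png

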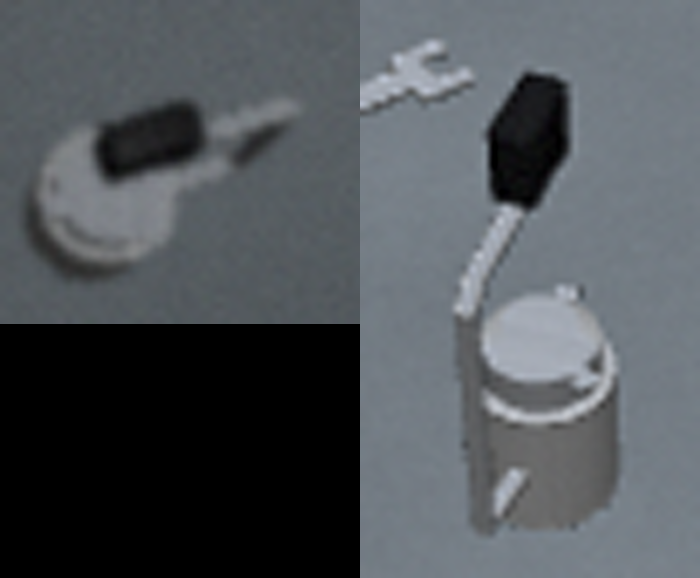

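View pics/st.png

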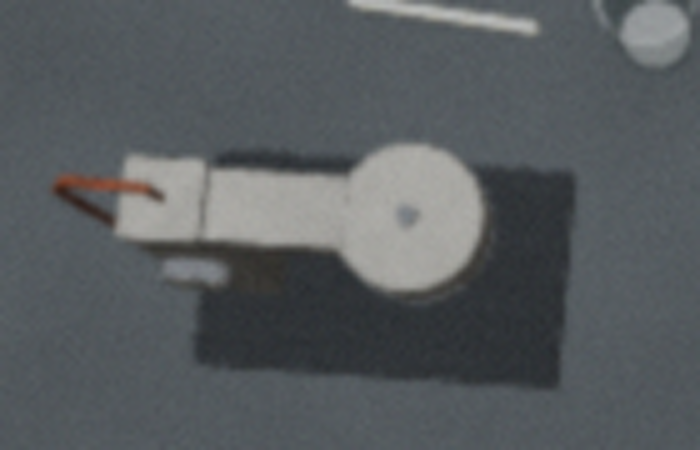

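Both crops confirm the target. The bare canister has a black grip over its axis and its handle leg points up-right in top, roughly world -y. The stand's base, disc and column are clear, with the column pointing to world +y. Now for the precise yaws.

```bash
python3 - <<'E'
from h import *
I={n:cv2.imread(f"pics/{n}0.png") for n in("scene","top")}; C={n:cloud(n,np.load(f"pics/{n}0.npy")) for n in I}
ax=np.array([.5545,-.2700])
for n in I:
    P=C[n].reshape(-1,3); r=P[:,:2]-ax; d=np.hypot(*r.T)
    for lo,hi in((.02,.07),(.07,.15),(.15,.18)):
        m=(d>.045)&(d<.08)&(P[:,2]>lo)&(P[:,2]<hi); q=np.median(r[m],0) if m.sum() else [0,-1]
        print(n,lo,m.sum(),q,"R",np.hypot(*q),"yaw",np.degrees(np.arctan2(q[1],q[0]))+90)
# grip axis from rays, top
im=I["top"]; k=(im[165:210,300:350].max(-1)<55).astype(np.uint8); v,u=np.nonzero(k); 
p=ray("top",np.c_[u+300,v+165],.216); q=p[:,:2]; w,V=np.linalg.eigh(np.cov(q.T)); print("grip",q.mean(0),"yaw",np.degrees(np.arctan2(V[1,1],V[0,1]))%180-90, 4*np.sqrt(w))
# stand
k=np.zeros(im.shape[:2],np.uint8); sub=im[130:220,105:245].astype(int).max(-1)
k=(sub<66).astype(np.uint8); k=cv2.morphologyEx(k,2,np.ones((3,3)))
_,l,s,_=cv2.connectedComponentsWithStats(k); i=1+np.argmax(s[1:,4]); print(s[i])
c=max(cv2.findContours((l==i).astype(np.uint8),0,1)[0],key=len)[:,0]+[105,130]
R=ray("top",c,.012)[:,:2].astype(np.float32)
mr=cv2.minAreaRect(R*1000); print("base",mr,cv2.boxPoints(mr))
w=(I["top"][130:220,105:245].min(-1)>135).astype(np.uint8)
v,u=np.nonzero(w); m=(u+105>172)&(u<105)&(v>20); 
cc=max(cv2.findContours(w,0,1)[0],key=cv2.contourArea)[:,0]+[105,130]
Q=ray("top",cc,.193)[:,:2]; mr2=cv2.minAreaRect((Q*1000).astype(np.float32)); print("white",mr2)
from scipy.optimize import least_squares
S=Q[Q[:,1]<.125]; f=least_squares(lambda x:np.hypot(*(S-x[:2]).T)-x[2],[.595,.118,.046],loss="soft_l1",f_scale=.001); print("head",f.x,len(S))
f=least_squares(lambda x:np.hypot(*(S-x[:2]).T)-.046,[.595,.118],loss="soft_l1",f_scale=.001); print("head fixed r",f.x)
A=Q[(Q[:,1]>.18)&(Q[:,1]<.22)]; lo=A[A[:,0]<f.x[0]-.0];hi=A[A[:,0]>f.x[0]]
for e in(lo,hi):
    if len(e)>3: print("arm edge",np.polyfit(e[:,1],e[:,0],1),len(e))
# scene white head
im=I["scene"];x0,y0=280,125
w=(im[y0:175,x0:335].min(-1)>150).astype(np.uint8);P=C["scene"][y0:175,x0:335]
m=(P[...,2]>.184)&(P[...,2]<.2)&(np.hypot(P[...,0]-.595,P[...,1]-.118)<.05); print("scene head top cloud",m.sum(),P[m].min(0),P[m].max(0))
T=C["top"]; m=(T[...,2]>.18)&(T[...,2]<.2)&(np.hypot(T[...,0]-.595,T[...,1]-.118)<.06)&(T[...,1]<.14);print(T[m].min(0),T[m].max(0))
E
```

```text
scene 0.02 32 [ 0.02070589 -0.06483077] R 0.06805705208275262 yaw 17.712636016215555
scene 0.07 69 [ 0.02131182 -0.06627119] R 0.0696136754228746 yaw 17.82701142281968
scene 0.15 50 [ 0.01958616 -0.06247005] R 0.06546850064497438 yaw 17.40770834951323
top 0.02 18 [ 0.0159403  -0.05234786] R 0.054721031762322514 yaw 16.93587247663956
top 0.07 15 [ 0.01642538 -0.05839642] R 0.06066247195182437 yaw 15.70990050889192
top 0.15 19 [ 0.01665521 -0.05663957] R 0.05903758969384297 yaw 16.386292763516508
grip [ 0.54695441 -0.26306617] yaw 37.023767806585056 [0.03992832 0.09344043]
[  39   34   76   44 1801]
base ((598.419677734375, 177.54080200195312), (248.3948211669922, 148.47254943847656), 85.59705352783203) [[514.8678    59.409065]
 [662.9022    48.01078 ]
 [681.97156  295.67255 ]
 [533.93713  307.07083 ]]
white ((595.8799438476562, 187.62103271484375), (210.95742797851562, 84.17740631103516), 89.30651092529297)
head [0.59536663 0.12393412 0.04225862] 42
head fixed r [0.59529682 0.12846893]
arm edge [0.09622077 0.56223866] 13
arm edge [0.01313542 0.61734292] 14
scene head top cloud 341 [0.55209617 0.07454578 0.1840669 ] [0.64039904 0.16622254 0.19350091]
[0.55060506 0.07990414 0.18031629] [0.63844419 0.13999723 0.19681354]
```

```bash
cat >> h.py <<'E'
from rig import sensors
from scipy.spatial.transform import Rotation as Ro
def go(p,yaw=None,R=None):
    """tool shift and turn from the present pose to TCP at p, pointing straight down, jaw axis at yaw deg"""
    s=sensors.observe(); T=s["tool_rot"]
    if R is None:
        a=np.radians(yaw); y=np.array([np.cos(a),np.sin(a),0]); x=np.array([0,0,-1.]); R=np.c_[x,y,np.cross(x,y)]
    print("t",s["time_s"],"pos",s["position"].round(4),"yaw",np.degrees(np.arctan2(T[1,1],T[0,1])).round(2))
    print("  translation",(T.T@(np.array(p)-s["position"])).round(4),"dr",Ro.from_matrix(T.T@R).as_rotvec().round(4))
E
python3 - <<'E'
from h import *
for n,u,z in(("beaker",(235,131),.0),("rack",(302,138),.045),("jar",(368,161),.075),("bottle cap",(121,252),.17)): print(n,ray("top",u,z).round(3))
C=cloud("scene",np.load("pics/scene0.npy")); print("bottle cap scene",C[108,276],"beaker",C[222,326])
go([.5545,-.27,.31],17); go([.5545,-.27,.184],17)
E
```

```text
beaker [[ 0.787 -0.004  0.   ]]
rack [[ 0.744 -0.235  0.045]]
jar [[ 0.653 -0.444  0.075]]
bottle cap [[0.367 0.313 0.17 ]]
bottle cap scene [0.38078894 0.30492078 0.16567687] beaker [ 0.77314535 -0.03554274  0.04859055]
t 0.1 pos [0.239  0.4951 0.2308] yaw 64.23
  translation [-0.0787 -0.5519  0.6168] dr [8.243e-01 3.000e-04 1.300e-03]
t 0.1 pos [0.239  0.4951 0.2308] yaw 64.23
  translation [ 0.0473 -0.5517  0.6168] dr [8.243e-01 3.000e-04 1.300e-03]
```

```bash
python3 -m crank '{"hand":[0,0,0,0,0],"translation":[[-0.04,0,0],[-0.08,0,0],[-0.08,-0.031,0.034],[-0.08,-0.061,0.069],[-0.08,-0.092,0.103]],"dr":[[0,0,0],[0,0,0],[0,0,0],[0,0,0],[0,0,0]]}' 40
python3 -m crank '{"hand":[0,0,0,0,0],"translation":[[0,-0.031,0.034],[0,-0.061,0.069],[0,-0.092,0.103],[0,-0.123,0.137],[0,-0.153,0.171]],"dr":[[0,0,0],[0,0,0],[0,0,0],[0,0,0],[0,0,0]]}'
python3 -m crank '{"hand":[0,0,0,0,0],"translation":[[0,-0.031,0.034],[0,-0.061,0.069],[0,-0.092,0.103],[0,-0.123,0.137],[0,-0.153,0.171]],"dr":[[0,0,0],[0,0,0],[0,0,0],[0,0,0],[0,0,0]]}'
python3 -m crank '{"hand":[0,0,0,0,0],"translation":[[0,-0.031,0.034],[0,-0.061,0.069],[0,-0.092,0.103],[0,-0.123,0.137],[0,-0.153,0.171]],"dr":[[0.14,0,0],[0.28,0,0],[0.42,0,0],[0.56,0,0],[0.7,0,0]]}'
python3 -c "
from h import *
go([.5545,-.27,.31],17); go([.5545,-.27,.184],17)"
```

```text
time_s: 0.6
position: [0.292, 0.3662, 0.311]
tool_rot: [[-0.0, 0.434, 0.901], [-0.0, 0.901, -0.434], [-1.0, -0.0, -0.0]]
ft_force: [1.2, 0.8, 0.2]
grip_width: 0.0855
time_s: 1.1
position: [0.3794, 0.1537, 0.3112]
tool_rot: [[-0.0, 0.435, 0.901], [0.0, 0.901, -0.435], [-1.0, -0.0, -0.0]]
ft_force: [0.7, 0.2, -0.8]
grip_width: 0.0852
time_s: 1.6
position: [0.467, -0.0586, 0.3111]
tool_rot: [[-0.0, 0.435, 0.9], [0.0, 0.9, -0.435], [-1.0, 0.0, -0.0]]
ft_force: [0.9, 1.4, -0.3]
grip_width: 0.0858
time_s: 2.1
position: [0.5546, -0.2706, 0.3109]
tool_rot: [[-0.001, 0.915, 0.403], [0.001, 0.403, -0.915], [-1.0, -0.0, -0.001]]
ft_force: [-0.2, 0.7, 0.1]
grip_width: 0.0854
t 2.1 pos [ 0.5546 -0.2706  0.3109] yaw 23.77
  translation [ 0.0009  0.0002 -0.0006] dr [ 0.1182 -0.0007  0.0004]
t 2.1 pos [ 0.5546 -0.2706  0.3109] yaw 23.77
  translation [ 0.1269  0.0002 -0.0005] dr [ 0.1182 -0.0007  0.0004]
```

```bash
python3 -m crank '{"hand":[0,0,0,0,0],"translation":[[0.02,0,0],[0.045,0,0],[0.07,0,0],[0.07,0,0],[0.07,0,0]],"dr":[[0.06,0,0],[0.118,0,0],[0.118,0,0],[0.118,0,0],[0.118,0,0]]}'
python3 -m crank '{"hand":[0,0,0,0,0],"translation":[[0.015,0,0],[0.03,0,0],[0.045,0,0],[0.056,0,0],[0.056,0,0]],"dr":[[0,0,0],[0,0,0],[0,0,0],[0,0,0],[0,0,0]]}'
python3 - <<'E'
from h import *
go([.5545,-.27,.184],17)
a,_=cams.get_image("scene"); b,_=cams.get_image("top")
a=cv2.resize(a[150:270,180:270],None,fx=4.5,fy=4.5); b=cv2.resize(b[150:230,280:360],None,fx=4.5,fy=4.5)
o=np.zeros((540,800,3),np.uint8); o[:,:405]=a; o[:360,405:765]=b; cv2.imwrite("pics/g1.png",o)
E
```

```text
time_s: 2.6
position: [0.5544, -0.2688, 0.2418]
tool_rot: [[-0.0, 0.954, 0.299], [0.0, 0.299, -0.954], [-1.0, -0.0, -0.0]]
ft_force: [-0.6, -0.5, 0.6]
grip_width: 0.0852
time_s: 3.1
position: [0.5542, -0.2686, 0.1851]
tool_rot: [[-0.001, 0.954, 0.299], [0.001, 0.299, -0.954], [-1.0, -0.001, -0.001]]
ft_force: [0.9, -0.0, 0.8]
grip_width: 0.0857
t 3.1 pos [ 0.5542 -0.2686  0.1851] yaw 17.37
  translation [ 0.0011 -0.0001  0.0014] dr [ 0.0065 -0.0007  0.0005]
```

View pics/g1.png

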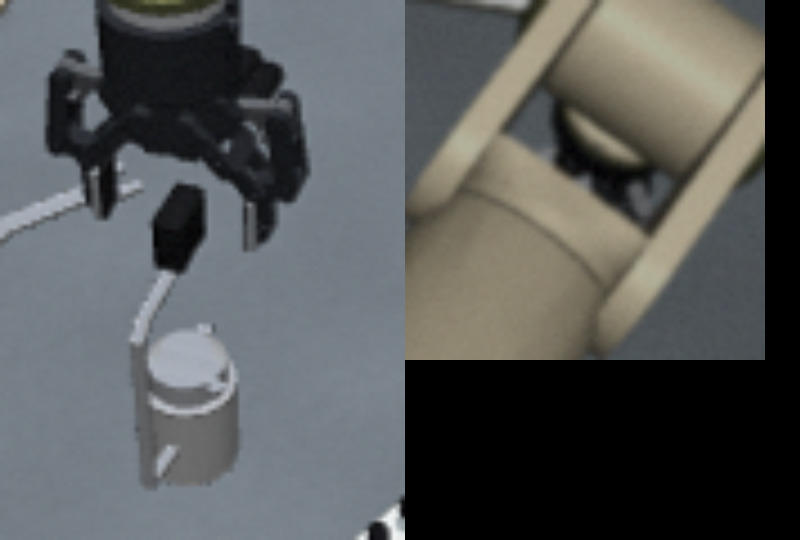

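The scene crop shows the grip centred between the open fingers. I'll close now.

```bash
python3 -m crank '{"hand":[120,160,200,255,255],"translation":[[0.0005,0,0.0014],[0.0005,0,0.0014],[0.0005,0,0.0014],[0.0005,0,0.0014],[0.0005,0,0.0014]],"dr":[[0,0,0],[0,0,0],[0,0,0],[0,0,0],[0,0,0]]}' 90
python3 -m crank '{"hand":[255,255,255,255,255],"translation":[[0,0,0],[0,0,0],[0,0,0],[0,0,0],[0,0,0]],"dr":[[0,0,0],[0,0,0],[0,0,0],[0,0,0],[0,0,0]]}'
python3 -m crank '{"hand":[255,255,255,255,255],"translation":[[-0.005,0,0],[-0.015,0,0],[-0.025,0,0],[-0.035,0,0],[-0.035,0,0]],"dr":[[0,0,0],[0,0,0],[0,0,0],[0,0,0],[0,0,0]]}'
python3 - <<'E'
from h import *
s=sensors.observe(); print(s["ft_force"],s["wrist_torque"])
go([.5545,-.27,.22],17)
a,d=cams.get_image("scene"); cv2.imwrite("pics/scene1.png",a); np.save("pics/scene1.npy",d)
b,d=cams.get_image("top"); cv2.imwrite("pics/top1.png",b); np.save("pics/top1.npy",d)
C=cloud("scene",np.load("pics/scene1.npy")).reshape(-1,3)
r=np.hypot(C[:,0]-.5545,C[:,1]+.27); m=(r<.045)&(C[:,2]>.03)&(C[:,2]<.1); P=C[m]; print(len(P),P.min(0),P.max(0))
cv2.imwrite("pics/g2.png",cv2.resize(a[130:280,160:290],None,fx=4,fy=4))
E
```

```text
time_s: 3.7
position: [0.5548, -0.2702, 0.1853]
tool_rot: [[0.001, 0.954, 0.298], [-0.001, 0.298, -0.954], [-1.0, 0.0, 0.001]]
ft_force: [0.6, 0.3, -3.1]
grip_width: 0.0184
time_s: 4.2
position: [0.5548, -0.2703, 0.1852]
tool_rot: [[0.001, 0.954, 0.298], [-0.001, 0.298, -0.954], [-1.0, 0.0, 0.001]]
ft_force: [-0.8, -1.8, 4.9]
grip_width: 0.0189
time_s: 4.7
position: [0.5552, -0.2704, 0.2218]
tool_rot: [[0.003, 0.954, 0.298], [-0.002, 0.298, -0.954], [-1.0, 0.002, 0.003]]
ft_force: [0.2, 0.5, -3.8]
grip_width: 0.0187
[ 0.2434979   0.46791725 -3.79849691] [-0.0369643  -0.00873493  0.0046303 ]
t 4.7 pos [ 0.5552 -0.2704  0.2218] yaw 17.37
  translation [ 0.0018 -0.0006 -0.0006] dr [ 0.0064  0.0027 -0.002 ]
268 [ 0.55138469 -0.30963549  0.03604353] [ 0.5881914  -0.25751335  0.09999367]
```

View pics/g2.png

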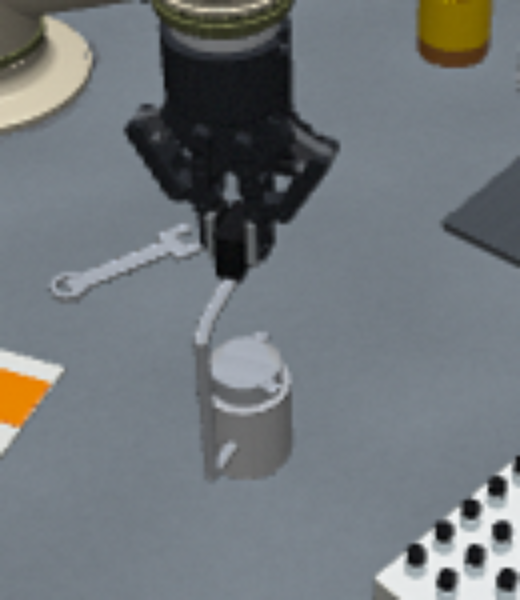

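Canister is lifted cleanly and upright (nose disc around crop (247,362)). I'll fit the canister axis in hand and the head wall with the same camera and the same method, so the calibration errors largely cancel.

```bash
python3 - <<'E'
from h import *
from scipy.optimize import least_squares
def fit(P,c,r):
    f=least_squares(lambda x:np.hypot(P[:,0]-x[0],P[:,1]-x[1])-r,c,loss="soft_l1",f_scale=.001); return f.x.round(4),len(P)
S=sensors.observe()["position"]; print("tcp",S)
for n in("scene","top"):
  for k in(0,1):
    C=cloud(n,np.load(f"pics/{n}{k}.npy")).reshape(-1,3); z=.0366*k
    d=np.hypot(C[:,0]-.5545,C[:,1]+.27)
    if not(n=="top" and k): 
        print(n,k,"body",fit(C[(d<.042)&(d>.02)&(C[:,2]>.01+z)&(C[:,2]<.066+z)],[.5545,-.27],.031))
        m=(d<.035)&(C[:,2]>.093+z)&(C[:,2]<.104+z); print("  nose",C[m].mean(0),m.sum(),(C[m].min(0)+C[m].max(0))/2)
    h=np.hypot(C[:,0]-.595,C[:,1]-.1225)
    m=(h<.056)&(h>.035)&(C[:,2]>.152)&(C[:,2]<.183); print(n,k,"head wall",fit(C[m],[.595,.122],.046))
    m=(h<.058)&(C[:,2]>.186)&(C[:,2]<.2)&(C[:,1]<.135); print("  head top min",C[m].min(0),C[m].max(0))
  # column faces / stand yaw
    m=(C[:,2]>.06)&(C[:,2]<.19)&(abs(C[:,0]-.606)<.05)&(C[:,1]>.22)&(C[:,1]<.31); P=C[m]; print("  col",m.sum(),P.min(0),P.max(0))
E
```

```text
tcp [ 0.55467808 -0.2700209   0.2199091 ]
scene 0 body (array([ 0.5546, -0.2698]), 235)
  nose [ 0.55751066 -0.27227467  0.09585329] 114 [ 0.55741319 -0.27263893  0.09633053]
scene 0 head wall (array([0.5951, 0.1234]), 230)
  head top min [0.55275417 0.07726418 0.18605673] [0.64039904 0.13499477 0.19350091]
  col 381 [0.58308066 0.22024511 0.06009999] [0.63504217 0.29007971 0.18999255]
scene 1 body (array([ 0.5557, -0.2704]), 250)
  nose [ 0.55828009 -0.27297139  0.13266393] 112 [ 0.55764247 -0.27374698  0.13276047]
scene 1 head wall (array([0.5954, 0.1236]), 231)
  head top min [0.55327404 0.07792873 0.18600913] [0.64090762 0.13493258 0.19449728]
  col 381 [0.58353933 0.22000521 0.06023271] [0.63478608 0.29015347 0.18997054]
top 0 body (array([ 0.5556, -0.268 ]), 58)
  nose [ 0.54980477 -0.26525484  0.09699423] 92 [ 0.55293014 -0.26612068  0.09809963]
top 0 head wall (array([0.5969, 0.1255]), 88)
  head top min [0.55060506 0.07990414 0.18602228] [0.63844419 0.13478329 0.19681354]
  col 232 [0.5684198  0.22000233 0.06154114] [0.62903828 0.29199637 0.18999716]
top 1 head wall (array([0.5968, 0.1256]), 86)
  head top min [0.55115656 0.08001565 0.18601221] [0.63879643 0.13490141 0.19719764]
  col 226 [0.56815171 0.22074054 0.0600505 ] [0.62860194 0.2923036  0.18985177]
```

```bash
python3 -m crank '{"hand":[255,255,255,255,255],"translation":[[-0.003,0.014,-0.03],[-0.003,0.031,-0.067],[-0.003,0.048,-0.105],[-0.003,0.065,-0.142],[-0.003,0.0816,-0.1777]],"dr":[[0.05,0,0],[0.11,0,0],[0.18,0,0],[0.25,0,0],[0.303,0,0]]}'
python3 -m crank '{"hand":[255,255],"translation":[[0,0,0],[0,0,0]],"dr":[[0,0,0],[0,0,0]]}'
python3 - <<'E'
from h import *
s=sensors.observe(); print(s["ft_force"],s["wrist_torque"],s["grip_width"],s["q"])
go([.595,.1236,.223],0); go([.595-.04*.0768,.1236-.04,.223],0)
E
```

```text
time_s: 5.3
position: [0.5793, -0.0743, 0.2223]
tool_rot: [[-0.001, 1.0, -0.003], [0.0, -0.003, -1.0], [-1.0, -0.001, -0.0]]
ft_force: [0.4, -0.4, -3.8]
grip_width: 0.0186
time_s: 5.5
position: [0.5794, -0.0755, 0.2224]
tool_rot: [[-0.001, 1.0, 0.002], [-0.0, 0.002, -1.0], [-1.0, -0.001, 0.0]]
ft_force: [0.7, -1.2, -4.1]
grip_width: 0.0185
[ 0.68237713 -1.20817377 -4.08668016] [ 0.03113354 -0.04357759 -0.02303328] 0.018459589164141577 [-1.90115362e+01  2.56596647e+01  6.95297308e+01 -2.44070958e-02
  8.48557765e+01 -1.91284478e+01]
t 5.5 pos [ 0.5794 -0.0755  0.2224] yaw 0.12
  translation [-0.0006  0.016  -0.1991] dr [0.0021 0.0001 0.0009]
t 5.5 pos [ 0.5794 -0.0755  0.2224] yaw 0.12
  translation [-0.0006  0.0128 -0.1591] dr [0.0021 0.0001 0.0009]
```

```bash
python3 -m crank '{"hand":[255,255,255,255,255],"translation":[[-0.001,0.003,-0.03],[-0.001,0.006,-0.065],[-0.001,0.008,-0.1],[-0.001,0.0105,-0.13],[-0.001,0.0128,-0.159]],"dr":[[0,0,0],[0,0,0],[0,0,0],[0,0,0],[0,0,0]]}'
python3 -m crank '{"hand":[255,255,255,255,255],"translation":[[0,0.001,-0.015],[0,0.002,-0.03],[0,0.0032,-0.04],[0,0.0032,-0.04],[0,0.0032,-0.04]],"dr":[[0,0,0],[0,0,0],[0,0,0],[0,0,0],[0,0,0]]}'
python3 - <<'E'
from h import *
s=sensors.observe(); print(s["ft_force"],s["wrist_torque"],s["grip_width"])
a,d=cams.get_image("scene"); np.save("pics/scene2.npy",d); cv2.imwrite("pics/scene2.png",a)
cv2.imwrite("pics/g3.png",cv2.resize(a[70:220,250:400],None,fx=4,fy=4))
from scipy.optimize import least_squares
C=cloud("scene",d).reshape(-1,3); h=np.hypot(C[:,0]-.595,C[:,1]-.1236)
def fit(P,r):
    f=least_squares(lambda x:np.hypot(P[:,0]-x[0],P[:,1]-x[1])-r,[.595,.1236],loss="soft_l1",f_scale=.001); return f.x.round(4),len(P)
z=s["position"][2]-.1852; print("z",z)
print("body",fit(C[(h<.042)&(h>.02)&(C[:,2]>.015+z)&(C[:,2]<.064+z)],.031)); print("head",fit(C[(h<.056)&(h>.035)&(C[:,2]>.152)&(C[:,2]<.183)],.046))
go([.595,.1236,.223],0)
E
```

```text
time_s: 6.0
position: [0.5926, 0.0828, 0.2235]
tool_rot: [[-0.001, 1.0, -0.001], [-0.0, -0.001, -1.0], [-1.0, -0.001, 0.0]]
ft_force: [-0.3, -0.0, -4.3]
grip_width: 0.0186
time_s: 6.5
position: [0.5957, 0.1221, 0.2237]
tool_rot: [[-0.0, 1.0, -0.001], [-0.0, -0.001, -1.0], [-1.0, -0.0, 0.0]]
ft_force: [-0.4, 0.4, -3.3]
grip_width: 0.0185
[-0.37507824  0.3966128  -3.3249884 ] [-0.02573878 -0.05079449 -0.00108915] 0.01852416479693081
z 0.0385239540036692
body (array([0.5963, 0.1228]), 173)
head (array([0.5952, 0.1238]), 200)
t 6.55 pos [0.5957 0.122  0.2238] yaw -0.05
  translation [ 0.0008 -0.0007 -0.0016] dr [-0.0009  0.0004  0.0002]
```

View pics/g3.png

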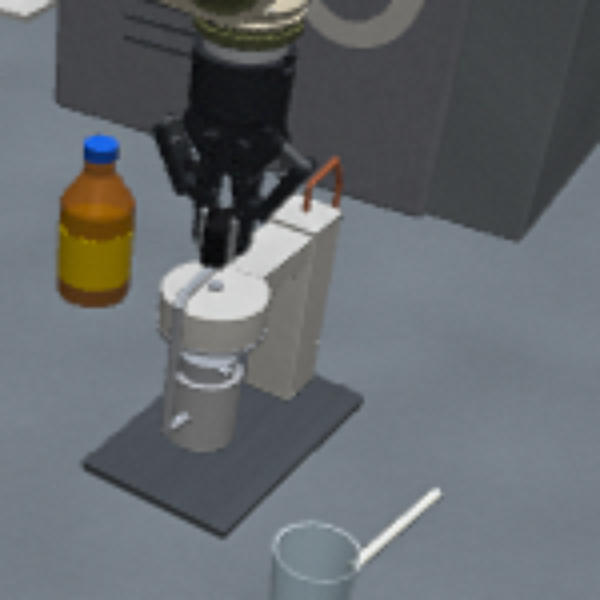

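The canister stands below the head with the bar over the disc, at crop (200,290); it sits about 1 mm to +x and 1 mm to -y. I'll correct that and rise to just short of contact.

```bash
python3 -m crank '{"hand":[255,255,255,255,255],"translation":[[0,-0.001,-0.0012],[-0.004,-0.001,-0.0012],[-0.008,-0.001,-0.0012],[-0.012,-0.001,-0.0012],[-0.012,-0.001,-0.0012]],"dr":[[0,0,0],[0,0,0],[0,0,0],[0,0,0],[0,0,0]]}'
python3 -m crank '{"hand":[255,255,255,255,255],"translation":[[-0.002,0,0],[-0.004,0,0],[-0.006,0,0],[-0.008,0,0],[-0.008,0,0]],"dr":[[0,0,0],[0,0,0],[0,0,0],[0,0,0],[0,0,0]]}'
python3 - <<'E'
from h import *
for i in range(1):
    s=sensors.observe(); print(s["position"],s["ft_force"],s["wrist_torque"])
E
```

```text
time_s: 7.05
position: [0.5948, 0.124, 0.2367]
tool_rot: [[0.002, 1.0, -0.0], [0.0, -0.0, -1.0], [-1.0, 0.002, -0.0]]
ft_force: [-0.2, -0.6, -3.4]
grip_width: 0.0187
time_s: 7.55
position: [0.5947, 0.1241, 0.2442]
tool_rot: [[0.001, 1.0, -0.0], [-0.0, -0.0, -1.0], [-1.0, 0.001, 0.0]]
ft_force: [-0.8, 0.4, -3.9]
grip_width: 0.0186
[0.59466822 0.12408192 0.24416669] [-0.81497762  0.40238436 -3.85520226] [ 0.04695607 -0.00246692  0.05970087]
```

```bash
python3 -m crank '{"hand":[255,255,255,255],"translation":[[-0.001,0,0],[-0.002,0,0],[-0.003,0,0],[-0.003,0,0]],"dr":[[0,0,0],[0,0,0],[0,0,0],[0,0,0]]}' | grep -E "pos|force"
python3 -m crank '{"hand":[255,255],"translation":[[-0.001,0,0],[-0.001,0,0]],"dr":[[0,0,0],[0,0,0]]}' | grep -E "pos|force"
python3 -m crank '{"hand":[255,255],"translation":[[-0.0005,0,0],[-0.0005,0,0]],"dr":[[0,0,0],[0,0,0]]}' | grep -E "pos|force"
```

```text
position: [0.5946, 0.1241, 0.247]
ft_force: [1.0, 0.1, -3.2]
position: [0.5946, 0.124, 0.2479]
ft_force: [-0.2, -0.5, -3.3]
position: [0.5946, 0.124, 0.2483]
ft_force: [0.3, -0.2, -4.3]
```

```bash
python3 -m crank '{"hand":[255,255],"translation":[[-0.0005,0,0],[-0.0005,0,0]],"dr":[[0,0,0],[0,0,0]]}' | grep -E "pos|force"
python3 -m crank '{"hand":[255,255],"translation":[[-0.0005,0,0],[-0.0005,0,0]],"dr":[[0,0,0],[0,0,0]]}' | grep -E "pos|force"
```

```text
position: [0.5945, 0.124, 0.2483]
ft_force: [1.0, -0.2, -8.1]
position: [0.5944, 0.124, 0.2484]
ft_force: [1.5, -0.5, -14.8]
```

Contact is exactly where expected (63 mm), with a stiffness of about 13 N/mm. I'll sweep clockwise in small steps, with a guard that stops the chain if the lift force falls away or the torque rises.

```bash
cat > chk.py <<'E'
from h import *
import sys
s=sensors.observe(); T=s["tool_rot"]; f=s["ft_force"]; t=s["wrist_torque"]
print(s["time_s"],"z",(s["position"][2]-.1853).round(4),"xy",s["position"][:2].round(4),"yaw",np.degrees(np.arctan2(T[1,1],T[0,1])).round(1),"F",f.round(1),"Tz",t[2].round(3))
sys.exit(int(f[2]>-9 or f[2]<-24 or np.hypot(*f[:2])>10 or abs(t[2])>.3))
E
A='{"hand":[255,255,255,255],"translation":[[0,0,0],[0,0,0],[0,0,0],[0,0,0]],"dr":[[0.04,0,0],[0.08,0,0],[0.11,0,0],[0.11,0,0]]}'
python3 chk.py
python3 -m crank '{"hand":[255,255,255,255],"translation":[[0,0,0],[0,0,0],[0,0,0],[0,0,0]],"dr":[[0.04,0,0],[0.08,0,0],[0.11,0,0],[0.11,0,0]]}' >/dev/null; python3 chk.py || exit
python3 -m crank '{"hand":[255,255,255,255],"translation":[[0,0,0],[0,0,0],[0,0,0],[0,0,0]],"dr":[[0.04,0,0],[0.08,0,0],[0.11,0,0],[0.11,0,0]]}' >/dev/null; python3 chk.py || exit
python3 -m crank '{"hand":[255,255,255,255],"translation":[[0,0,0],[0,0,0],[0,0,0],[0,0,0]],"dr":[[0.04,0,0],[0.08,0,0],[0.11,0,0],[0.11,0,0]]}' >/dev/null; python3 chk.py
```

```text
8.75 z 0.0631 xy [0.5944 0.124 ] yaw -0.0 F [  1.5  -0.5 -14.8] Tz -0.024
9.15 z 0.0631 xy [0.5941 0.124 ] yaw -6.3 F [ -1.   -0.9 -16.4] Tz -0.066
9.55 z 0.0632 xy [0.5941 0.1242] yaw -12.6 F [ -1.    0.2 -18.8] Tz -0.011
9.95 z 0.0638 xy [0.5941 0.1241] yaw -18.9 F [ -3.    0.6 -15.2] Tz 0.033
```

```bash
python3 -m crank '{"hand":[255,255,255],"translation":[[0,0,0],[0,0,0],[0,0,0]],"dr":[[0.03,0,0],[0.05,0,0],[0.05,0,0]]}' >/dev/null; python3 chk.py || exit
python3 -m crank '{"hand":[255,255,255],"translation":[[0,0,0],[0,0,0],[0,0,0]],"dr":[[0.03,0,0],[0.05,0,0],[0.05,0,0]]}' >/dev/null; python3 chk.py || exit
```

```text
10.25 z 0.0654 xy [0.5951 0.124 ] yaw -21.8 F [-2.9 -2.  -7. ] Tz -0.121
```

Lugs have slipped in at yaw about -22°. I'll push up in guarded steps.

```bash
sed -i 's/f\[2\]>-9 or //' chk.py
python3 -m crank '{"hand":[255,255,255,255],"translation":[[-0.001,0,0],[-0.002,0,0],[-0.003,0,0],[-0.003,0,0]],"dr":[[0.02,0,0],[0.02,0,0],[0.02,0,0],[0.02,0,0]]}' >/dev/null; python3 chk.py || exit
python3 -m crank '{"hand":[255,255,255,255],"translation":[[-0.001,0,0],[-0.002,0,0],[-0.003,0,0],[-0.003,0,0]],"dr":[[0,0,0],[0,0,0],[0,0,0],[0,0,0]]}' >/dev/null; python3 chk.py || exit
python3 -m crank '{"hand":[255,255,255,255],"translation":[[-0.001,0,0],[-0.002,0,0],[-0.003,0,0],[-0.003,0,0]],"dr":[[0,0,0],[0,0,0],[0,0,0],[0,0,0]]}' >/dev/null; python3 chk.py || exit
python3 -m crank '{"hand":[255,255,255],"translation":[[-0.001,0,0],[-0.002,0,0],[-0.002,0,0]],"dr":[[0,0,0],[0,0,0],[0,0,0]]}' >/dev/null; python3 chk.py || exit
```

```text
10.65 z 0.0676 xy [0.5951 0.124 ] yaw -22.9 F [-0.1 -0.7 -6.5] Tz -0.067
11.05 z 0.0702 xy [0.5948 0.124 ] yaw -22.9 F [ 0.7 -1.4 -7.9] Tz -0.039
11.45 z 0.0732 xy [0.5946 0.1241] yaw -22.9 F [ 1.8 -1.2 -8.9] Tz -0.021
11.75 z 0.0751 xy [0.5946 0.1241] yaw -22.9 F [ 1.4 -1.  -8.2] Tz 0.016
```

```bash
python3 -m crank '{"hand":[255,255,255,255],"translation":[[-0.001,0,0],[-0.002,0,0],[-0.003,0,0],[-0.003,0,0]],"dr":[[0,0,0],[0,0,0],[0,0,0],[0,0,0]]}' >/dev/null; python3 chk.py || exit
python3 -m crank '{"hand":[255,255,255,255],"translation":[[0,0,0],[0,0,0],[0,0,0],[0,0,0]],"dr":[[-0.04,0,0],[-0.08,0,0],[-0.12,0,0],[-0.12,0,0]]}' >/dev/null; python3 chk.py || exit
python3 -m crank '{"hand":[255,255,255,255],"translation":[[0,0,0],[0,0,0],[0,0,0],[0,0,0]],"dr":[[-0.04,0,0],[-0.08,0,0],[-0.12,0,0],[-0.12,0,0]]}' >/dev/null; python3 chk.py || exit
```

```text
12.15 z 0.0781 xy [0.5946 0.1241] yaw -22.9 F [ 1.7 -1.5 -9.9] Tz 0.02
12.55 z 0.0778 xy [0.5942 0.1242] yaw -16.0 F [-0.5 -1.4 -9.5] Tz 0.088
12.95 z 0.0779 xy [0.5943 0.1242] yaw -9.2 F [ 0.1 -1.3 -9.2] Tz -0.047
```

```bash
python3 -m crank '{"hand":[255,255,255,255,255],"translation":[[0,0,0],[0,0,0],[0,0,0],[0,0,0],[0,0,0]],"dr":[[-0.05,0,0],[-0.1,0,0],[-0.15,0,0],[-0.2,0,0],[-0.2,0,0]]}' >/dev/null; python3 chk.py || exit
python3 -m crank '{"hand":[255,255,255,255,255],"translation":[[0,0,0],[0,0,0],[0,0,0],[0,0,0],[0,0,0]],"dr":[[-0.05,0,0],[-0.1,0,0],[-0.15,0,0],[-0.2,0,0],[-0.2,0,0]]}' >/dev/null; python3 chk.py || exit
python3 -m crank '{"hand":[255,255,255],"translation":[[0,0,0],[0,0,0],[0,0,0]],"dr":[[-0.04,0,0],[-0.08,0,0],[-0.08,0,0]]}' >/dev/null; python3 chk.py || exit
python3 -m crank '{"hand":[255,255],"translation":[[0,0,0],[0,0,0]],"dr":[[-0.03,0,0],[-0.03,0,0]]}' >/dev/null; python3 chk.py || exit
python3 -m crank '{"hand":[255,255],"translation":[[0,0,0],[0,0,0]],"dr":[[-0.03,0,0],[-0.03,0,0]]}' >/dev/null; python3 chk.py || exit
```

```text
13.45 z 0.0779 xy [0.5944 0.1241] yaw 2.2 F [ 0.6 -1.3 -9.4] Tz -0.11
13.95 z 0.078 xy [0.5945 0.1241] yaw 13.6 F [ -0.2  -1.4 -10. ] Tz -0.036
14.25 z 0.078 xy [0.5946 0.1241] yaw 18.2 F [ 0.5 -1.6 -9.4] Tz 0.073
14.45 z 0.078 xy [0.5946 0.124 ] yaw 20.0 F [ 0.3 -1.7 -9.8] Tz 0.031
14.65 z 0.078 xy [0.5945 0.1238] yaw 21.8 F [-0.4 -2.1 -8.8] Tz -0.081
```

```bash
sed -i 's/>.3))/>.22))/' chk.py
python3 -m crank '{"hand":[255,255],"translation":[[0,0,0],[0,0,0]],"dr":[[-0.03,0,0],[-0.03,0,0]]}' >/dev/null; python3 chk.py || exit
python3 -m crank '{"hand":[255,255],"translation":[[0,0,0],[0,0,0]],"dr":[[-0.02,0,0],[-0.02,0,0]]}' >/dev/null; python3 chk.py || exit
python3 -m crank '{"hand":[255,255],"translation":[[0,0,0],[0,0,0]],"dr":[[-0.02,0,0],[-0.02,0,0]]}' >/dev/null; python3 chk.py || exit
python3 -m crank '{"hand":[255,255],"translation":[[0,0,0],[0,0,0]],"dr":[[-0.02,0,0],[-0.02,0,0]]}' >/dev/null; python3 chk.py || exit
python3 -m crank '{"hand":[255,255],"translation":[[0,0,0],[0,0,0]],"dr":[[-0.02,0,0],[-0.02,0,0]]}' >/dev/null; python3 chk.py || exit
```

```text
14.85 z 0.078 xy [0.5946 0.1236] yaw 23.5 F [ 0.2 -3.5 -9.6] Tz -0.254
```

```bash
python3 -m crank '{"hand":[255],"translation":[[0,0,0]],"dr":[[0,0,0]]}' >/dev/null; python3 chk.py || exit
python3 -m crank '{"hand":[255,255],"translation":[[0,0,0],[0,0,0]],"dr":[[-0.015,0,0],[-0.015,0,0]]}' >/dev/null; python3 chk.py || exit
python3 -m crank '{"hand":[255,255],"translation":[[0,0,0],[0,0,0]],"dr":[[-0.015,0,0],[-0.015,0,0]]}' >/dev/null; python3 chk.py || exit
python3 -m crank '{"hand":[255,255],"translation":[[0,0,0],[0,0,0]],"dr":[[-0.015,0,0],[-0.015,0,0]]}' >/dev/null; python3 chk.py || exit
```

```text
14.95 z 0.078 xy [0.5946 0.1237] yaw 23.5 F [ 0.2 -4.3 -9.4] Tz -0.26
```

The stop is felt (0.26 N m, held) at +46° from the slots. Now letting it down into the notches.

```bash
python3 -m crank '{"hand":[255,255,255,255],"translation":[[0.001,0,0],[0.002,0,0],[0.003,0,0],[0.003,0,0]],"dr":[[0.003,0,0],[0.003,0,0],[0.003,0,0],[0.003,0,0]]}' >/dev/null; python3 chk.py
python3 -m crank '{"hand":[255,255,255,255],"translation":[[0.001,0,0],[0.002,0,0],[0.003,0,0],[0.003,0,0]],"dr":[[0,0,0],[0,0,0],[0,0,0],[0,0,0]]}' >/dev/null; python3 chk.py
```

```text
15.35 z 0.0754 xy [0.5946 0.1237] yaw 23.3 F [-0.1 -5.4 -7.5] Tz -0.208
15.75 z 0.0725 xy [0.5946 0.1237] yaw 23.3 F [-0.9 -5.5 -6.9] Tz -0.23
```

```bash
python3 -m crank '{"hand":[255,255,255],"translation":[[0.0005,0,0],[0.001,0,0],[0.001,0,0]],"dr":[[0,0,0],[0,0,0],[0,0,0]]}' >/dev/null; python3 chk.py
python3 -m crank '{"hand":[255,255,255],"translation":[[0.0005,0,0],[0.0005,0,0],[0.0005,0,0]],"dr":[[0,0,0],[0,0,0],[0,0,0]]}' >/dev/null; python3 chk.py
python3 -m crank '{"hand":[255,255,255],"translation":[[0.0003,0,0],[0.0003,0,0],[0.0003,0,0]],"dr":[[0,0,0],[0,0,0],[0,0,0]]}' >/dev/null; python3 chk.py
```

```text
16.05 z 0.0717 xy [0.5946 0.1237] yaw 23.3 F [-0.6 -5.1 -5.5] Tz -0.168
16.35 z 0.0712 xy [0.5946 0.1237] yaw 23.3 F [-0.4 -5.4 -6. ] Tz -0.21
16.65 z 0.0712 xy [0.5946 0.1237] yaw 23.3 F [-1.3 -5.3 -3.6] Tz -0.204
```

```bash
python3 -m crank '{"hand":[255,255,255],"translation":[[0.0003,0,0],[0.0003,0,0],[0.0003,0,0]],"dr":[[0,0,0],[0,0,0],[0,0,0]]}' >/dev/null; python3 chk.py
python3 -m crank '{"hand":[255,255,255],"translation":[[0.0003,0,0],[0.0003,0,0],[0.0003,0,0]],"dr":[[0,0,0],[0,0,0],[0,0,0]]}' >/dev/null; python3 chk.py
python3 -m crank '{"hand":[255,255,255],"translation":[[0,0,0],[0,0,0],[0,0,0]],"dr":[[0.008,0,0],[0.008,0,0],[0.008,0,0]]}' >/dev/null; python3 chk.py
```

```text
16.95 z 0.0711 xy [0.5946 0.1237] yaw 23.3 F [-1.1 -6.3 -2.8] Tz -0.155
17.25 z 0.0711 xy [0.5947 0.1236] yaw 23.3 F [-0.9 -5.8 -0.3] Tz -0.157
17.55 z 0.0711 xy [0.5947 0.1236] yaw 22.8 F [-1.9 -5.9 -1.5] Tz -0.07
```

Seated at 71.1 mm with the hand unloaded. Release gently and rise.

```bash
python3 -m crank '{"hand":[200,170,140,140,140],"translation":[[0,0,0],[0,0,0],[0,0,0],[0,0,0],[0,0,0]],"dr":[[0,0,0],[0,0,0],[0,0,0],[0,0,0],[0,0,0]]}' 20; python3 chk.py
python3 -m crank '{"hand":[80,40,0,0,0],"translation":[[0,0,0],[0,0,0],[-0.01,0,0],[-0.03,0,0],[-0.06,0,0]],"dr":[[0,0,0],[0,0,0],[0,0,0],[0,0,0],[0,0,0]]}' ; python3 chk.py
python3 -m crank '{"hand":[0,0,0,0],"translation":[[-0.03,0,0],[-0.06,0,0],[-0.08,0,0],[-0.08,0,0]],"dr":[[0,0,0],[0,0,0],[0,0,0],[0,0,0]]}' ; python3 chk.py
python3 - <<'E'
from h import *
from scipy.optimize import least_squares
a,d=cams.get_image("scene"); cv2.imwrite("pics/scene3.png",a); cv2.imwrite("pics/g4.png",cv2.resize(a[70:220,250:400],None,fx=4,fy=4))
C=cloud("scene",d).reshape(-1,3); h=np.hypot(C[:,0]-.595,C[:,1]-.1236)
for nm,m,r in(("body low",(h<.042)&(h>.02)&(C[:,2]>.082)&(C[:,2]<.108),.031),("body hi",(h<.042)&(h>.02)&(C[:,2]>.108)&(C[:,2]<.136),.031),("head",(h<.056)&(h>.035)&(C[:,2]>.152)&(C[:,2]<.183),.046)):
    P=C[m]; f=least_squares(lambda x:np.hypot(P[:,0]-x[0],P[:,1]-x[1])-r,[.595,.1236],loss="soft_l1",f_scale=.001); print(nm,f.x.round(4),len(P))
im=a[70:220,250:400]; 
E
```

```text
time_s: 18.05
position: [0.5947, 0.1244, 0.2554]
tool_rot: [[0.001, 0.921, 0.389], [0.001, 0.389, -0.921], [-1.0, 0.001, -0.0]]
ft_force: [0.2, 0.1, -0.2]
grip_width: 0.0382
18.05 z 0.0701 xy [0.5947 0.1244] yaw 22.9 F [ 0.2  0.1 -0.2] Tz -0.051
time_s: 18.55
position: [0.5942, 0.1241, 0.3151]
tool_rot: [[-0.002, 0.921, 0.388], [0.0, 0.388, -0.921], [-1.0, -0.002, -0.001]]
ft_force: [-0.5, -0.2, 0.8]
grip_width: 0.0855
18.55 z 0.1298 xy [0.5942 0.1241] yaw 22.9 F [-0.5 -0.2  0.8] Tz 0.031
time_s: 18.95
position: [0.5948, 0.1241, 0.3986]
tool_rot: [[0.007, 0.921, 0.389], [0.0, 0.389, -0.921], [-1.0, 0.006, 0.002]]
ft_force: [0.4, 0.2, 0.7]
grip_width: 0.0857
18.95 z 0.2133 xy [0.5948 0.1241] yaw 22.9 F [0.4 0.2 0.7] Tz -0.012
body low [0.5949 0.1234] 94
body hi [0.5952 0.1237] 102
head [0.5951 0.1237] 199
```

View pics/g4.png

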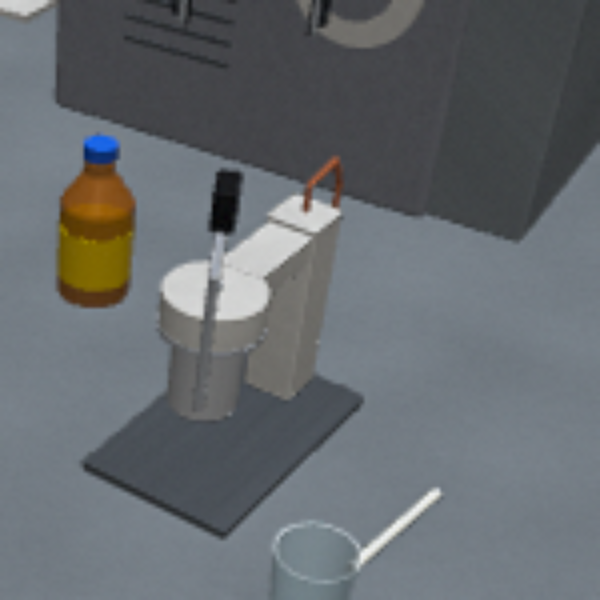

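The canister hangs upright under the head, with its body at crop (205,375) and its grip at (227,200), clear of the hand. One numeric height and stillness check, then I'll hand in.

```bash
python3 -m crank '{"hand":[0,0,0,0,0],"translation":[[0,0,0],[0,0,0],[0,0,0],[0,0,0],[0,0,0]],"dr":[[0,0,0],[0,0,0],[0,0,0],[0,0,0],[0,0,0]]}' | grep -E "time|force"
python3 - <<'E'
from h import *
from rig import env
b=cv2.imread("pics/scene3.png"); a,d=cams.get_image("scene"); C=cloud("scene",d)
m=(a.max(-1)<40)&(np.hypot(C[...,0]-.595,C[...,1]-.1236)<.045)&(C[...,2]>.23)&(C[...,2]<.31)
P=C[m]; print("grip z",np.percentile(P[:,2],[1,99]),"expect .249-.287; mean xy",P[:,:2].mean(0),m.sum())
print("diff canister region",cv2.absdiff(a,b)[105:180,285:325].mean())
print("diff of bystanders vs start",{k:round(float(cv2.absdiff(a,cv2.imread("pics/scene0.png"))[s].mean()),1) for k,s in dict(bottle=np.s_[100:150,260:290],beaker=np.s_[195:235,312:345],rack=np.s_[240:295,250:320],jar=np.s_[285:320,195:225]).items()})
env.close_job()
E
```

```text
time_s: 19.5
ft_force: [-0.4, -0.1, 0.9]
grip z [0.25283597 0.2879811 ] expect .249-.287; mean xy [0.59954712 0.11046943] 84
diff canister region 1.0867777777777778
diff of bystanders vs start {'bottle': 1.4, 'beaker': 1.3, 'rack': 1.3, 'jar': 1.3}
the job is handed in; nothing more can be done
```

The canister is hanging in the purifier head by itself, and I have handed the job in at about 19.5 s of the 72 s allowed; handing in reports no verdict.

**What I did:**
- I took the aluminium canister by its black grip and brought it in under the head from the stand's -y side.
- I pressed up with roughly 7–15 N net and turned it clockwise until the lugs slipped in, at about -22° yaw.
- I pushed it up to 78 mm and turned it anticlockwise about 46°. The stop was felt there, at a steady 0.26 N m.
- I let it down past the 76 mm ledge to 71.1 mm, where the load on the hand fell to about zero. Then I opened the hand and moved clear.

**Last checks:**

| Check | Result |
|---|---|
| Height | Top of the grip at 0.288 m, against 0.287 m expected for locked |
| Centring | Body axis within about 0.5 mm of the head's axis |
| Upright | Upper and lower body fits agree to about 0.4 mm |
| At rest | No change between successive pictures beyond image noise |
| Bystanders | Picture areas of the bottle, beaker, rack and jar unchanged from the start |
| Hand | Clear of everything, with only sensor noise on the wrist |

None of the last checks failed. Earlier, the first head-position estimates from the two cameras differed by about 2 mm. I settled that by measuring canister and head with the same camera.

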